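# Send the weld indexer home and step it to its third notch

## Robot

A 7-joint arm with a two-finger parallel gripper is mounted at the origin on the work surface. World frame = base frame: x ahead of the robot, y to its left, z up, the work surface at z = 0. Lengths are in m, angles in rad, forces in N, time in s.
With the tool pointing down it reaches from about 0.425 to 0.925 m from the base axis. Payload 6.8 kg.
Tool frame: the origin (TCP) lies at the very end of the fingers, on their centre line; the grasp point (between the pads) lies 19 mm behind it; z points along the fingers, y is the line along which they close (so a half turn about z gives the same grasp; the last joint's range is limited). The gripper opens to 85 mm and grips with 20 to 120 N. Pads are 22 mm wide; open, the fingers measure 114 mm over their backs; the gripper's body (76 mm by 85 mm) begins 54 mm behind the grasp point. The pads swing forward as they close: fully open they stand 13 mm farther back than shut.
Start: joints at [-1.355, 0.477, 0.022, 1.555, -0.011, 1.109, -0.083], TCP at [0.215, 0.64, 0.231] pointing down, gripper open.
Joint ranges: [-2.96, 2.96], [-0.34, 2.1], [-1.41, 1.46], [0.24, 2.44], [-1.37, 4.51], [0.17, 1.92], [-2.96, 2.96]. Speed limits (rad/s): [2.39, 2.39, 3.14, 3.14, 3.14, 3.14, 3.14].

## Interface

Orientations are given as a rotation vector (axis times angle).
In Python, from bench import r gives the robot as it stands.
- The arm moves only by the shell command python3 -m jog 'ROWS' [FORCE]. ROWS is JSON, a list of rows, each an object of numbers: "fingers": the finger opening in m, from 0 to 0.0854; "x", "y", "z": the shift along the tool's x, y, z in m; "rx", "ry", "rz": the turn, a rotation vector about the tool's x, y, z in degrees. In form: [{"fingers": .., "x": .., "y": .., "z": .., "rx": .., "ry": .., "rz": ..}, ...]. A call has 1 to 8 rows; each row shifts and turns the commanded pose from where the row before left it, along the tool's axes as they then stand; what a row does not reach is not made up. A row lasts 1/8 s, in which the tool goes at most 62.5 mm and 10.7 degrees, less where a joint would pass 70% of its speed; a pose out of reach is approached as far as the arm can. A call is refused whole if a number of a shift passes 0.0625 or a number of a turn 10.7, either way. A call with a gripper value outside its range is refused whole. The fingers move at their own pace and stop on an object; FORCE is the grip in N (left out, the last holds). Time passes only in rows, so rows that do not move let the fingers close. It gives the time, the measured TCP pose, the force, the opening and the grip force at its end, in the units of the state.
- r.get_obs(): the state, without advancing time (a new reading comes with each control period).
- r.grab_frame(name): name is "scene" or "top" or "wrist"; returns (picture, depth): 420x560x3 uint8, red, green, blue; 420x560 float32, m along the optical axis (not along the pixel's ray), 0 where there is no reading.
- r.get_calibration(name): a dict with "mtx" (3x3 intrinsics, pixels), "dist" ([k1, k2, p1, p2, k3] as OpenCV has them; the pictures are not rectified), "extrinsics" (4x4, takes a point from camera to world coordinates). Camera axes: x right, y down, z forward; pixel columns grow to the right and rows downward; lengths in m; the calibration is good to about 2 mm. A picture is of the moment at which its call begins: read the wrist's pose just before it. get_calibration takes no time and is no camera call; for the wrist camera it gives the pose at the moment of the call.
- r.hand_in(): hands the job in; it is judged then, once.
Trained networks look in the newest picture that a camera, given by its name, has taken for a name from the list of things; names that differ only in an ending like _2 or _b are one class to them, and where a whole thing is asked for, a point or a joint stands for the part that bears it (a point fixed in the world has none). Each returns a list of dicts, best first, with "score" (0 to 1); they miss things now and then, are a little off and sometimes report something else, mostly with a low value. They report only what shows in the picture. A call takes as long as a camera call.
- r.search_frame(target, camera): "xyz" ([x, y, z] in m, in world coordinates, good to about 4 mm: the middle of the surface that is visible of it).
- r.landmark_of(target, camera): "xyz" ([x, y, z] in m, in world coordinates, good to about 4 mm: a listed point, or the origin of a listed thing).
The state is a dict: "clock": time; "joints": joint angles; "qvel": joint speeds; "tau": joint torques, N m; "tcp_pos": TCP position; "orientation": TCP orientation; "contact_force": force on the tool from outside, world axes, zero at the start; "moment": the same for the moment, N m; "grip_width": finger opening in m; "gripper_force": force on a finger pad.
Only numpy, scipy, OpenCV 4.12 (cv2) and the standard library are available. Lean on these libraries where they do the work, as an engineer would, in place of code of your own. Each camera call takes 0.05 s, during which the arm holds its last target. There are 200 camera calls.

## Task

Get the ratcheted indexing head ready for the next weld: tip its pawl clear by the red ball, then turn the orange knob back (clockwise from above) until the red lug presses firmly but gently against the rubber home stop, and only then tip the pawl back into the teeth. Now advance the knob counter-clockwise by exactly three clicks, one at a time with a short pause at each, and leave it there with the pawl in its notch. Never force the knob back against the engaged pawl, do not ram the stop, and leave the other things on the bench where they are.

Things in the scene. Friction and masses are not known exactly. Their poses are not given: they have to be found in the camera images.
- head: Blue base of the indexing head, 190 x 190 x 36 mm, fixed to the bench, at any yaw within about 0.45 rad; origin at the centre of its underside, on the upright spindle axis. Its x and y run along its sides, z up; x points to the side with the pawl.
- knob (a point): Centre of the orange bar knob on top of the spindle, on its axis, 113 mm above the bench. The bar is 56 mm long, 14 mm thick and 34 mm high (96 to 130 mm above the bench), one end white. The point turns with it: x along the bar to the white end, y across its 14 mm.
- spindle (a joint): Angle (rad) of knob and toothed ring, growing counter-clockwise from above; at 0 the bar lies along the head's x. Friction 0.12 N m. With the pawl in it turns forwards only. The pawl clicks down at k x 0.419 - 0.19: the third click from home at 1.067, the fourth at 1.486; aim 0.03 to 0.18 past a click. Starts at 0.57 to 1.2; home is somewhere from -0.13 to 0.13.
- crown: Toothed steel ring turning with the knob, 134 mm across, 15 saw teeth 6 mm high, tips 66 mm above the bench; origin on the spindle axis at bench height. It carries the red home lug, 10 mm wide, sticking out to 92 mm from the axis. The lug is clamped up to 0.13 rad off either way, differently each time: where it meets the stop must be felt.
- stop: Home stop on the base: steel post with a black rubber face, 24 mm high, top 60 mm above the bench; origin at the foot of the face; its y points to the oncoming lug, which meets it 77 mm from the axis, at 115 degrees from the head's x. It yields 1 mm per 8 N (0.6 N m at the knob). Home: lug held on it with 3 to 10 N (0.23 to 0.8 N m beyond friction) for 0.2 s; over 12 N harms it.
- pawl (a joint): Pawl angle (rad) about a level pin along the head's x, at (60, -55) mm in the head's frame, 80 mm above the bench. 0.02 to 0.1 when down in a notch, to 0.12 riding over a tooth, 0.9 tipped fully clear of the ring, where it stays. It falls to either side by its own weight: balance at about 0.6.
- nose: Yellow tip of the pawl that drops between the teeth, 10 x 4 x 10 mm; origin on the pawl's pivot. More than 25 N between it and the ring harms them.
- ball (a point): Centre of the red ball, 22 mm across, on the rod that tips the pawl (under 1 N). In the head's frame about (86, -34, 136) mm with the pawl down, (86, -55, 140) at the top, (86, -83, 133) with the pawl clear: push it along the head's -y to free the pawl, along +y past the balance (y about -67) to let it drop in.
- spray: Yellow spray can, 52 mm across, 170 mm high; bystander, origin at its foot.
- tips: Amber jar with a black lid, 56 mm across, 75 mm high, beside the head; bystander, origin at its foot.
- brush: Brush, 200 mm long, lying beside the head; bystander.
- hammer: Hammer, 260 mm long, lying; bystander.
- bracket: Slotted dark steel bracket strip, 260 x 100 x 5 mm, lying beyond the head; bystander.
- flange: Steel ring, 80 mm across, 10 mm thick; bystander.
- magnet: Red L-shaped welding magnet, 85 x 83 x 18 mm; bystander.

How it is judged:
On the way, in this order (a step that is already met when the one before it is completed fails the run):
1. the pawl is tipped clear (value of joint pawl above 0.8 rad), for 0.2 s.
2. with the pawl clear, the lug is held against the home stop with at least 3 N (contact force between crown and stop above 3 N and value of joint pawl above 0.8 rad), for 0.2 s.
3. the pawl is back in the teeth with the knob still at home (value of joint pawl below 0.15 rad and value of joint spindle below 0.19 rad), for 0.2 s.
4. the pawl is down after click 1, with a short pause (value of joint spindle between 0.199 and 0.439 rad and value of joint pawl below 0.1 rad), for 0.2 s.
5. the pawl is down after click 2, with a short pause (value of joint spindle between 0.618 and 0.858 rad and value of joint pawl below 0.1 rad), for 0.2 s.
6. the pawl is down after click 3, with a short pause (value of joint spindle between 1.037 and 1.277 rad and value of joint pawl below 0.1 rad), for 0.2 s.
At the end, for the whole second after the job is handed in: The knob rests three clicks from home (spindle angle 1.037 to 1.277 rad), not moving, and the pawl is down in the third notch (pawl angle under 0.1 rad) (all of step 6 and velocity of joint spindle between -0.05 and 0.05 rad/s); the robot touches nothing.
It fails at once if the ring is forced against the pawl (over 25 N) (contact force between crown and nose above 25 N).
It fails at once if the home stop is rammed (over 12 N) (contact force between crown and stop above 12 N).
It fails at once if a bystander is moved by more than 30 mm (distance of any of spray, tips, brush, hammer, bracket, flange, magnet from where it was at the start of the episode above 0.03 m).
It also fails if it takes over 72 s, if anything falls off the work surface, if the arm or the gripper's body presses on something with over 40 N, if the wrist force passes 120 N, or if a joint passes its speed limit or range.

## Working session

There is one attempt and no reset: what is moved stays moved. The work goes in short steps, Python scripts to look and compute and a shell command to move; the robot and the scene stay as the last step left them, time stands still between calls to the robot, and variables do not carry over. Pictures are saved under pics/ and viewed, at most 10 in all, crops included, and the job is handed in when it is done.

```bash
mkdir -p pics; ls; python3 - <<'E'
from bench import r
import cv2,numpy as np
o=r.get_obs();print({k:np.round(v,3) for k,v in o.items()})
for c in("top","scene"):
    p,d=r.grab_frame(c);cv2.imwrite(f"pics/{c}0.png",p[:,:,::-1])
    for t in("head","knob","crown","stop","ball","nose","tips","spray"):
        for q in r.landmark_of(t,c)[:1]:print(c,t,np.round(q["xyz"],4),round(q["score"],2))
E
```

```text
pics
{'clock': np.float64(0.0), 'joints': array([-1.355,  0.478,  0.022,  1.556, -0.012,  1.109, -0.083]), 'qvel': array([ 0.001, -0.002, -0.002,  0.001, -0.   , -0.   ,  0.   ]), 'tau': array([ 0.0000e+00, -5.9645e+01,  1.6080e+00, -2.8120e+01,  1.2000e-02,
        9.0000e-03, -0.0000e+00]), 'tcp_pos': array([0.215, 0.639, 0.23 ]), 'orientation': array([-5.06e-01, -3.10e+00,  3.00e-03]), 'contact_force': array([ 0.439,  0.723, -0.506]), 'moment': array([0.039, 0.029, 0.014]), 'gripper_force': np.float64(0.0), 'grip_width': np.float64(0.085)}
top head [ 0.4796 -0.003  -0.0012] 0.69
top knob [ 0.4824 -0.0097  0.1133] 0.56
top crown [ 4.823e-01 -1.300e-03  4.000e-04] 0.88
top stop [0.5574 0.1407 0.0029] 0.55
top ball [ 0.5506 -0.065   0.1402] 0.66
top tips [0.5585 0.139  0.0024] 0.68
top spray [0.5653 0.4176 0.0031] 0.55
scene head [ 0.4854 -0.0077 -0.0017] 0.75
scene knob [ 0.4871 -0.0068  0.11  ] 0.81
scene crown [ 0.4822 -0.0051 -0.0036] 0.87
scene stop [0.4787 0.0759 0.0405] 0.53
scene tips [0.5611 0.1388 0.0022] 0.78
scene spray [0.569  0.4187 0.0018] 0.95
```

View pics/top0.png

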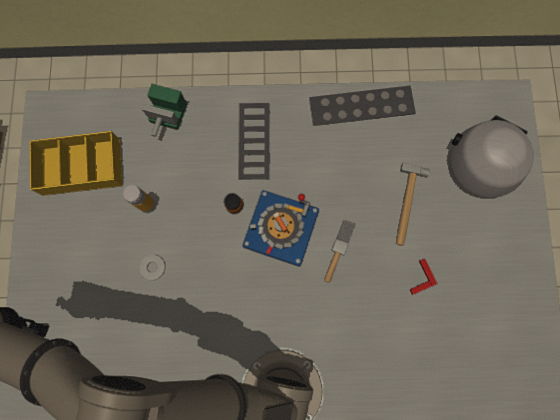

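View pics/scene0.png

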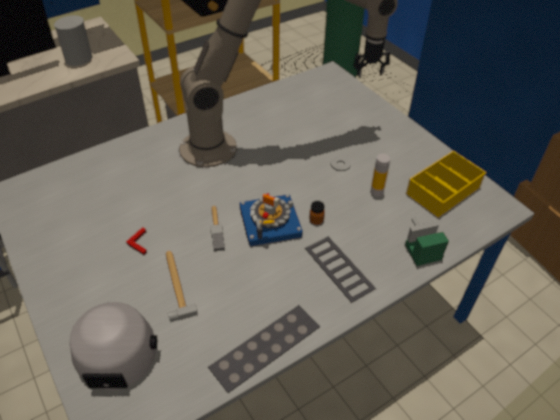

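The top view has the head near pixel (282,228), yawed about -19.5°. The ball is at (302,197), the lug at (268,250) and the jar at (233,203), next to the stop corner. The tool's y axis already lies close to the head's y. I'll move over the head for a wrist look.

```bash
python3 -m jog '[{"x":-0.036,"y":-0.041,"z":-0.008},{"x":-0.036,"y":-0.041,"z":-0.008},{"x":-0.036,"y":-0.041,"z":-0.008},{"x":-0.036,"y":-0.041,"z":-0.008},{"x":-0.036,"y":-0.041,"z":-0.008},{"x":-0.036,"y":-0.041,"z":-0.008},{"x":-0.036,"y":-0.041,"z":-0.008},{"x":-0.036,"y":-0.041,"z":-0.008}]'; python3 -m jog '[{"x":-0.036,"y":-0.041,"z":-0.008,"fingers":0.06},{"x":-0.036,"y":-0.041,"z":-0.008},{"x":-0.036,"y":-0.041,"z":-0.008},{"x":-0.036,"y":-0.041,"z":-0.008},{},{}]'
cat > h.py <<'E'
from bench import r
import cv2,numpy as np
from scipy.spatial.transform import Rotation as R
def cal(c):
    k=r.get_calibration(c);return np.array(k["mtx"]),np.array(k["dist"]),np.array(k["extrinsics"])
def proj(p,C):
    K,D,E=C;W=np.linalg.inv(E)
    return cv2.projectPoints(np.atleast_2d(p).astype(float),cv2.Rodrigues(W[:3,:3])[0],W[:3,3],K,D)[0][:,0]
def at_z(uv,z,C):
    K,D,E=C
    n=cv2.undistortPoints(np.float64(uv).reshape(-1,1,2),K,D)[:,0]
    v=np.c_[n,np.ones(len(n))]@E[:3,:3].T;o=E[:3,3]
    z=np.broadcast_to(z,len(n))
    return o+v*((z-o[2])/v[:,2])[:,None]
def tcp():
    o=r.get_obs();return np.array(o["tcp_pos"]),R.from_rotvec(o["orientation"]).as_matrix(),o
E
python3 - <<'E'
from h import *
p,M,o=tcp();print(p,M.round(3),o["joints"].round(3),o["clock"])
C=cal("wrist");P,d=r.grab_frame("wrist");cv2.imwrite("pics/w1.png",P[:,:,::-1]);np.savez("w1.npz",P=P,d=d,K=C[0],D=C[1],E=C[2])
print(C[2].round(3))
for t in("head","knob","crown","stop","ball","nose"):
    for q in r.landmark_of(t,"wrist")[:1]:print(t,np.round(q["xyz"],4),round(q["score"],2),proj(q["xyz"],C).round(0))
E
```

```text
[0.21475394 0.63996871 0.23134061] [[-0.948  0.318 -0.   ]
 [ 0.318  0.948  0.   ]
 [ 0.     0.    -1.   ]] [-1.355  0.477  0.022  1.555 -0.012  1.109 -0.083] 0.9
[[ 0.319  0.909  0.27   0.146]
 [ 0.948 -0.305 -0.092  0.663]
 [-0.002  0.286 -0.958  0.374]
 [ 0.     0.     0.     1.   ]]validation failed for argument at $[0]...
validation failed for argument at $[0]...
```

```bash
python3 -m jog '[{"fingers":0.06,"x":-0.036,"y":-0.041,"z":-0.008,"rx":0,"ry":0,"rz":0}]'
```

```text
clock: 1.38
tcp_pos: [0.2327, 0.5917, 0.2381]
orientation: [-0.497, -3.1, -0.0]
contact_force: [-0.0, -0.1, -0.2]
grip_width: 0.0699
gripper_force: 0.0
```

```bash
python3 -m jog '[{"fingers":0.06,"x":-0.036,"y":-0.041,"z":-0.008,"rx":0,"ry":0,"rz":0},{"fingers":0.06,"x":-0.036,"y":-0.041,"z":-0.008,"rx":0,"ry":0,"rz":0},{"fingers":0.06,"x":-0.036,"y":-0.041,"z":-0.008,"rx":0,"ry":0,"rz":0},{"fingers":0.06,"x":-0.036,"y":-0.041,"z":-0.008,"rx":0,"ry":0,"rz":0},{"fingers":0.06,"x":-0.036,"y":-0.041,"z":-0.008,"rx":0,"ry":0,"rz":0},{"fingers":0.06,"x":-0.036,"y":-0.041,"z":-0.008,"rx":0,"ry":0,"rz":0},{"fingers":0.06,"x":-0.036,"y":-0.041,"z":-0.008,"rx":0,"ry":0,"rz":0},{"fingers":0.06,"x":-0.036,"y":-0.041,"z":-0.008,"rx":0,"ry":0,"rz":0}]'; python3 -m jog '[{"fingers":0.06,"x":-0.036,"y":-0.041,"z":-0.008,"rx":0,"ry":0,"rz":0},{"fingers":0.06,"x":-0.036,"y":-0.041,"z":-0.008,"rx":0,"ry":0,"rz":0},{"fingers":0.06,"x":-0.036,"y":-0.041,"z":-0.008,"rx":0,"ry":0,"rz":0},{"fingers":0.06,"x":0,"y":0,"z":0,"rx":0,"ry":0,"rz":0},{"fingers":0.06,"x":0,"y":0,"z":0,"rx":0,"ry":0,"rz":0}]'
python3 - <<'E'
from h import *
p,M,o=tcp();print(p,M.round(3),o["joints"].round(3),o["clock"])
C=cal("wrist");P,d=r.grab_frame("wrist");cv2.imwrite("pics/w1.png",P[:,:,::-1]);np.savez("w1.npz",P=P,d=d,K=C[0],D=C[1],E=C[2])
for t in("head","knob","crown","stop","ball","nose"):
    for q in r.landmark_of(t,"wrist")[:1]:print(t,np.round(q["xyz"],4),round(q["score"],2),proj(q["xyz"],C).round(0))
E
```

```text
clock: 2.38
tcp_pos: [0.405, 0.1853, 0.3039]
orientation: [0.506, 3.1, 0.002]
contact_force: [2.1, -0.3, 0.7]
grip_width: 0.0601
gripper_force: 0.0
clock: 3.0
tcp_pos: [0.4675, 0.0367, 0.3272]
orientation: [-0.506, -3.1, -0.001]
contact_force: [-0.5, -0.2, 0.1]
grip_width: 0.0599
gripper_force: 0.0
[0.46749916 0.03666494 0.32721056] [[-0.948  0.318 -0.   ]
 [ 0.318  0.948  0.001]
 [ 0.     0.    -1.   ]] [-0.657  0.027  0.462  1.925 -0.014  1.192  1.058] 3.0
head [ 0.4863 -0.0073 -0.0034] 0.67 [[255. 186.]]
knob [ 0.4807 -0.0039  0.1146] 0.9 [[249. 202.]]
stop [0.476  0.0777 0.0369] 0.6 [[304. 168.]]
ball [ 0.5501 -0.0669  0.138 ] 0.68 [[220. 271.]]
```

View pics/w1.png

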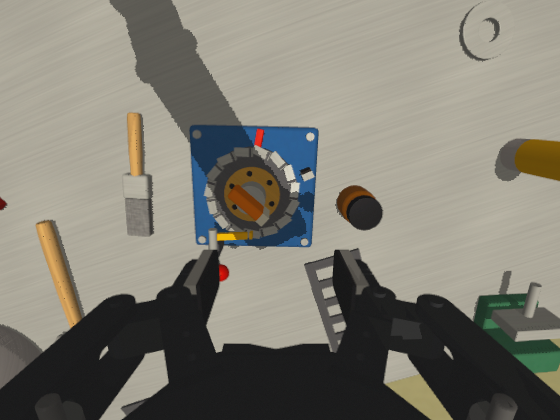

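The wrist view has the base square centred near (255,186), the knob bar from (230,190) to its white end at (265,218), the red lug at (259,138) and the stop at (307,173). The ball is at (222,271) and the yellow pawl at (235,237). I'll measure these using depth.

```bash
cat > meas.py <<'E'
from h import *
def cloud(d,C):
    K,D,E=C;v,u=np.nonzero(d>0)
    n=cv2.undistortPoints(np.stack([u,v],1).astype(float).reshape(-1,1,2),K,D)[:,0]
    z=d[v,u];W=np.full(d.shape+(3,),np.nan)
    W[v,u]=(np.c_[n,np.ones(len(n))]*z[:,None])@E[:3,:3].T+E[:3,3];return W
def measure(P,d,C):
    W=cloud(d,C);H=cv2.cvtColor(P,cv2.COLOR_RGB2HSV).astype(int);h,s,v=H[...,0],H[...,1],H[...,2]
    z=W[...,2];near=np.hypot(W[...,0]-.482,W[...,1]+.005)<.16
    def pts(m):return W[m&near]
    b=pts((h>100)&(h<125)&(s>120)&(z>.028)&(z<.045))
    rc=cv2.minAreaRect(b[:,:2].astype(np.float32));print("base",np.round(rc[0],4),np.round(rc[1],4),rc[2],"z",np.median(b[:,2]).round(4))
    red=((h<4)|(h>176))&(s>150)&(v>90)
    l=pts(red&(z<.09)&(z>.03));print("lug n",len(l),l.mean(0).round(4))
    a=pts(red&(z>.11));print("ball n",len(a),(a.mean(0).round(4),a.max(0).round(4)) if len(a) else 0)
    o=pts((z>.122)&(z<.137)&(np.hypot(W[...,0]-.482,W[...,1]+.005)<.04))
    rk=cv2.minAreaRect(o[:,:2].astype(np.float32));m,V=np.linalg.eigh(np.cov(o[:,:2].T));print("bar n",len(o),np.round(rk[0],4),np.round(rk[1],4),rk[2],"pca deg",np.degrees(np.arctan2(V[1,1],V[0,1])).round(1),o[:,2].mean().round(4))
    return W
if __name__=="__main__":
    f=np.load("w1.npz");measure(f["P"],f["d"],(f["K"],f["D"],f["E"]))
E
python3 meas.py
```

```text
base [ 0.483  -0.0054] [0.1874 0.1877] 70.0076675415039 z 0.036
lug n 114 [0.4113 0.0304 0.0587]
ball n 129 (array([ 0.5503, -0.0621,  0.143 ]), array([ 0.5593, -0.0571,  0.1494]))
bar n 562 [ 0.4832 -0.0056] [0.0562 0.0147] 29.206218719482422 pca deg -150.9 0.1294
```

Base centre is (0.483, -0.0055) with yaw -20°. The spindle is at about 49.2° (0.86 rad), and the lug is at about 173° in the head frame, so I expect contact after roughly 54° clockwise. Next, straddle the ball with the fingers.

```bash
python3 -m jog '[{"fingers":0.05,"x":0,"y":0,"z":0,"rx":0,"ry":0,"rz":1.5},{"fingers":0.05,"x":-0.0385,"y":-0.0235,"z":0.03,"rx":0,"ry":0,"rz":0},{"fingers":0.05,"x":-0.0385,"y":-0.0235,"z":0.03,"rx":0,"ry":0,"rz":0},{"fingers":0.05,"x":-0.038,"y":-0.0235,"z":0.03,"rx":0,"ry":0,"rz":0},{"fingers":0.05,"x":0,"y":0,"z":0.03,"rx":0,"ry":0,"rz":0},{"fingers":0.05,"x":0,"y":0,"z":0.02,"rx":0,"ry":0,"rz":0},{"fingers":0.05,"x":0,"y":0,"z":0,"rx":0,"ry":0,"rz":0}]'
python3 - <<'E'
from h import *
def hf():
    p,M,o=tcp();a=np.radians(-20);q=p-[.483,-.0055,0];c,s=np.cos(a),np.sin(a)
    print("head mm",np.round([1e3*(c*q[0]+s*q[1]),1e3*(-s*q[0]+c*q[1]),1e3*q[2]],1),"tool y rel head y deg",np.degrees(np.arctan2(M[1,1],M[0,1])).round(2)-70,"Mz",o["moment"].round(3),o["joints"].round(2))
if __name__=="__main__":hf()
E
cat > hf.py <<'E'
from h import *
p,M,o=tcp();a=np.radians(-20);q=p-[.483,-.0055,0];c,s=np.cos(a),np.sin(a)
print("head mm",np.round([1e3*(c*q[0]+s*q[1]),1e3*(-s*q[0]+c*q[1]),1e3*q[2]],1),"yaw rel",np.degrees(np.arctan2(M[1,1],M[0,1])).round(2)-70,"F",o["contact_force"].round(2),"M",o["moment"].round(3),"j",o["joints"].round(2),o["clock"])
E
```

```text
clock: 4.22
tcp_pos: [0.5506, -0.0695, 0.1858]
orientation: [-0.547, -3.09, 0.002]
contact_force: [-0.5, -0.5, -0.0]
grip_width: 0.0502
gripper_force: 0.0
head mm [ 85.4 -37.  185.8] tool y rel head y deg -0.09000000000000341 Mz [-0.008  0.068  0.022] [-0.42  0.37  0.54  1.92 -0.23  0.92  1.46]
```

```bash
python3 -m jog '[{"fingers":0.05,"x":0,"y":0,"z":0.033,"rx":0,"ry":0,"rz":0},{"fingers":0.05,"x":0,"y":0,"z":0.032,"rx":0,"ry":0,"rz":0},{"fingers":0.05,"x":0,"y":0,"z":0,"rx":0,"ry":0,"rz":0}]'; python3 hf.py;  python3 -m jog '[{"fingers":0.05,"x":0,"y":-0.014,"z":0,"rx":0,"ry":0,"rz":0},{"fingers":0.05,"x":0,"y":-0.014,"z":0,"rx":0,"ry":0,"rz":0},{"fingers":0.05,"x":0,"y":-0.014,"z":0,"rx":0,"ry":0,"rz":0},{"fingers":0.05,"x":0,"y":-0.014,"z":0,"rx":0,"ry":0,"rz":0},{"fingers":0.05,"x":0,"y":0,"z":0,"rx":0,"ry":0,"rz":0},{"fingers":0.05,"x":0,"y":0,"z":0,"rx":0,"ry":0,"rz":0}]'; python3 hf.py
```

```text
clock: 4.6
tcp_pos: [0.5507, -0.0692, 0.1216]
orientation: [-0.546, -3.091, 0.001]
contact_force: [-0.5, -0.4, 0.3]
grip_width: 0.0503
gripper_force: 0.0
head mm [ 85.4 -36.7 121.6] yaw rel -0.04999999999999716 F [-0.52 -0.43  0.27] M [-0.025 -0.038  0.028] j [-0.38  0.45  0.5   1.97 -0.3   0.79  1.51] 4.6
clock: 5.35
tcp_pos: [0.5325, -0.1219, 0.1222]
orientation: [-0.547, -3.094, -0.0]
contact_force: [-0.3, -0.1, -0.2]
grip_width: 0.05
gripper_force: 0.0
head mm [ 86.3 -92.5 122.2] yaw rel -0.04999999999999716 F [-0.33 -0.14 -0.16] M [-0.003  0.008 -0.035] j [-0.29  0.44  0.51  1.99 -0.3   0.78  1.61] 5.35
```

```bash
python3 -m jog '[{"fingers":0.05,"x":0,"y":0,"z":-0.045,"rx":0,"ry":0,"rz":0},{"fingers":0.05,"x":0,"y":0,"z":-0.045,"rx":0,"ry":0,"rz":0},{"fingers":0.05,"x":0.029,"y":0.031,"z":0,"rx":0,"ry":0,"rz":0},{"fingers":0.05,"x":0.029,"y":0.031,"z":0,"rx":0,"ry":0,"rz":0},{"fingers":0.05,"x":0.0283,"y":0.0305,"z":0,"rx":0,"ry":0,"rz":0},{"fingers":0.05,"x":0,"y":0,"z":0,"rx":0,"ry":0,"rz":-9.8},{"fingers":0.05,"x":0,"y":0,"z":0,"rx":0,"ry":0,"rz":-9.8},{"fingers":0.05,"x":0,"y":0,"z":0,"rx":0,"ry":0,"rz":-9.8}]'; python3 -m jog '[{"fingers":0.05,"x":0,"y":0,"z":0,"rx":0,"ry":0,"rz":-9.9},{"fingers":0.05,"x":0,"y":0,"z":0,"rx":0,"ry":0,"rz":-9.9},{"fingers":0.05,"x":0,"y":0,"z":0,"rx":0,"ry":0,"rz":0}]'
python3 hf.py; python3 - <<'E'
from meas import *
C=cal("wrist");P,d=r.grab_frame("wrist");cv2.imwrite("pics/w2.png",P[:,:,::-1]);measure(P,d,C)
E
```

```text
clock: 6.35
tcp_pos: [0.4831, -0.0047, 0.2123]
orientation: [0.268, -3.13, -0.0]
contact_force: [0.9, -0.3, 0.3]
grip_width: 0.05
gripper_force: 0.0
clock: 6.72
tcp_pos: [0.4831, -0.0052, 0.2123]
orientation: [0.79, -3.041, -0.0]
contact_force: [0.2, -0.3, 0.6]
grip_width: 0.0501
gripper_force: 0.0
head mm [ -0.    0.3 212.3] yaw rel 49.120000000000005 F [ 0.18 -0.33  0.64] M [ 0.024 -0.005 -0.02 ] j [-0.48  0.18  0.41  2.04 -0.09  0.93  2.06] 6.725
base [ 0.4823 -0.006 ] [0.1866 0.1871] 70.15648651123047 z 0.0359
lug n 232 [0.411  0.0292 0.0584]
ball n 593 (array([ 0.5325, -0.111 ,  0.1402]), array([ 0.5435, -0.1019,  0.1455]))
bar n 1142 [ 0.4833 -0.0056] [0.0564 0.0143] 29.079130172729492 pca deg -150.4 0.1297
```

View pics/w2.png

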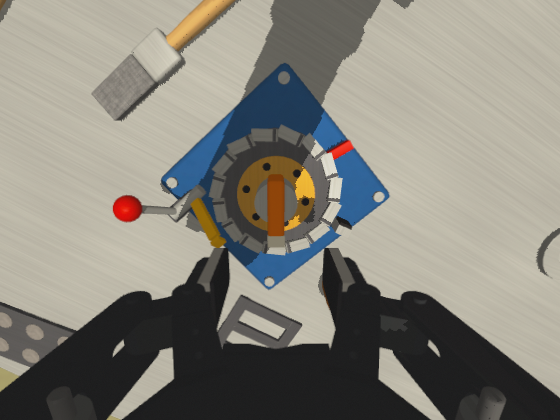

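The pawl is clear: the ball is at (127,208), off to the left, and the yellow arm is lifted. The bar stands upright at x≈276 in the image, in line with the finger gap, so I can descend and grip it.

```bash
python3 -m jog '[{"fingers":0.05,"x":0,"y":0,"z":0.04,"rx":0,"ry":0,"rz":0},{"fingers":0.05,"x":0,"y":0,"z":0.04,"rx":0,"ry":0,"rz":0},{"fingers":0.05,"x":0,"y":0,"z":0.035,"rx":0,"ry":0,"rz":0},{"fingers":0.05,"x":0,"y":0,"z":0,"rx":0,"ry":0,"rz":0},{"fingers":0.0,"x":0,"y":0,"z":0,"rx":0,"ry":0,"rz":0},{"fingers":0.0,"x":0,"y":0,"z":0,"rx":0,"ry":0,"rz":0},{"fingers":0.0,"x":0,"y":0,"z":0,"rx":0,"ry":0,"rz":0},{"fingers":0.0,"x":0,"y":0,"z":0,"rx":0,"ry":0,"rz":0}]' 40; python3 hf.py;  python3 -m jog '[{"fingers":0.0,"x":0,"y":0,"z":0,"rx":0,"ry":0,"rz":0},{"fingers":0.0,"x":0,"y":0,"z":0,"rx":0,"ry":0,"rz":0}]'; python3 hf.py
```

```text
clock: 7.78
tcp_pos: [0.4839, -0.0049, 0.0989]
orientation: [-0.79, 3.038, 0.001]
contact_force: [-1.6, 1.5, 5.1]
grip_width: 0.013
gripper_force: 39.4
head mm [ 0.7  0.9 98.9] yaw rel 49.16 F [-1.6   1.51  5.08] M [0.307 0.345 0.052] j [-0.42  0.37  0.36  2.14 -0.21  0.67  2.17] 7.775
clock: 8.02
tcp_pos: [0.4839, -0.0049, 0.0989]
orientation: [-0.79, 3.038, 0.001]
contact_force: [-2.4, 1.0, 5.0]
grip_width: 0.0134
gripper_force: 39.4
head mm [ 0.7  0.9 98.9] yaw rel 49.150000000000006 F [-2.37  1.    4.99] M [0.364 0.367 0.074] j [-0.42  0.37  0.36  2.14 -0.21  0.67  2.17] 8.025
```

```bash
python3 -m jog '[{"fingers":0.0,"x":0,"y":0,"z":-0.0015,"rx":0,"ry":0,"rz":2},{"fingers":0.0,"x":0,"y":0,"z":0,"rx":0,"ry":0,"rz":6},{"fingers":0.0,"x":0,"y":0,"z":0,"rx":0,"ry":0,"rz":6},{"fingers":0.0,"x":0,"y":0,"z":0,"rx":0,"ry":0,"rz":6},{"fingers":0.0,"x":0,"y":0,"z":0,"rx":0,"ry":0,"rz":6},{"fingers":0.0,"x":0,"y":0,"z":0,"rx":0,"ry":0,"rz":6},{"fingers":0.0,"x":0,"y":0,"z":0,"rx":0,"ry":0,"rz":5},{"fingers":0.0,"x":0,"y":0,"z":0,"rx":0,"ry":0,"rz":3}]' ; python3 hf.py;  python3 -m jog '[{"fingers":0.0,"x":0,"y":0,"z":0,"rx":0,"ry":0,"rz":1},{"fingers":0.0,"x":0,"y":0,"z":0,"rx":0,"ry":0,"rz":1}]'; python3 hf.py
```

```text
clock: 9.02
tcp_pos: [0.4839, -0.0052, 0.099]
orientation: [0.301, 3.125, 0.0]
contact_force: [3.8, 1.0, -10.8]
grip_width: 0.0136
gripper_force: 41.3
head mm [ 0.8  0.6 99. ] yaw rel 9.0 F [  3.78   0.99 -10.76] M [ 0.162 -0.939  0.116] j [-0.56  0.39  0.54  2.15 -0.32  0.68  1.58] 9.025
clock: 9.28
tcp_pos: [0.4839, -0.0053, 0.099]
orientation: [0.351, 3.12, 0.001]
contact_force: [5.4, 1.4, -12.1]
grip_width: 0.0135
gripper_force: 41.2
head mm [ 0.8  0.5 99. ] yaw rel 7.150000000000006 F [  5.44   1.4  -12.12] M [ 0.246 -1.074  0.055] j [-0.57  0.39  0.55  2.15 -0.33  0.68  1.55] 9.275
```

```bash
python3 -m jog '[{"fingers":0.0,"x":-0.0008,"y":0,"z":0.001,"rx":0,"ry":0,"rz":1},{"fingers":0.0,"x":0,"y":0,"z":0,"rx":0,"ry":0,"rz":1},{"fingers":0.0,"x":0,"y":0,"z":0,"rx":0,"ry":0,"rz":1},{"fingers":0.0,"x":0,"y":0,"z":0,"rx":0,"ry":0,"rz":0}]' ; python3 hf.py;  python3 -m jog '[{"fingers":0.0,"x":0,"y":0,"z":0,"rx":0,"ry":0,"rz":1},{"fingers":0.0,"x":0,"y":0,"z":0,"rx":0,"ry":0,"rz":1},{"fingers":0.0,"x":0,"y":0,"z":0,"rx":0,"ry":0,"rz":1}]'; python3 hf.py
```

```text
clock: 9.78
tcp_pos: [0.4839, -0.0053, 0.0989]
orientation: [-0.434, -3.111, -0.003]
contact_force: [-2.7, 3.3, 7.6]
grip_width: 0.0136
gripper_force: 44.0
head mm [ 0.8  0.5 98.9] yaw rel 4.1299999999999955 F [-2.68  3.29  7.56] M [0.43  0.368 0.044] j [-0.58  0.4   0.56  2.15 -0.34  0.68  1.51] 9.775
clock: 10.15
tcp_pos: [0.4839, -0.0053, 0.0989]
orientation: [-0.515, -3.099, -0.003]
contact_force: [-2.9, 3.3, 7.6]
grip_width: 0.0134
gripper_force: 44.1
head mm [ 0.8  0.5 98.9] yaw rel 1.1200000000000045 F [-2.86  3.34  7.62] M [0.396 0.422 0.096] j [-0.59  0.4   0.58  2.15 -0.35  0.68  1.47] 10.15
```

```bash
python3 -m jog '[{"fingers":0.0,"x":0,"y":0,"z":0,"rx":0,"ry":0,"rz":0.8},{"fingers":0.0,"x":0,"y":0,"z":0,"rx":0,"ry":0,"rz":0.7}]'; python3 hf.py; python3 -m jog '[{"fingers":0.0,"x":0,"y":0,"z":0,"rx":0,"ry":0,"rz":0.7},{"fingers":0.0,"x":0,"y":0,"z":0,"rx":0,"ry":0,"rz":0.3}]'; python3 hf.py
```

```text
clock: 10.4
tcp_pos: [0.4839, -0.0053, 0.0989]
orientation: [-0.555, -3.092, -0.003]
contact_force: [-2.3, 3.2, 7.9]
grip_width: 0.0132
gripper_force: 44.1
head mm [ 0.8  0.5 98.9] yaw rel -0.37000000000000455 F [-2.3   3.18  7.92] M [0.356 0.42  0.113] j [-0.59  0.4   0.59  2.15 -0.35  0.68  1.45] 10.4
clock: 10.65
tcp_pos: [0.4839, -0.0053, 0.0989]
orientation: [-0.582, -3.087, -0.003]
contact_force: [-2.7, 2.4, 7.8]
grip_width: 0.0133
gripper_force: 44.1
head mm [ 0.8  0.5 98.9] yaw rel -1.3599999999999994 F [-2.71  2.36  7.78] M [0.364 0.418 0.142] j [-0.6   0.4   0.59  2.15 -0.36  0.68  1.43] 10.65
```

```bash
python3 -m jog '[{"fingers":0.0,"x":0,"y":0,"z":0,"rx":0,"ry":0,"rz":0.4},{"fingers":0.0,"x":0,"y":0,"z":0,"rx":0,"ry":0,"rz":0.3}]'; python3 hf.py
```

```text
clock: 10.9
tcp_pos: [0.4839, -0.0053, 0.0989]
orientation: [-0.601, -3.083, -0.003]
contact_force: [-3.1, 2.9, 7.3]
grip_width: 0.0134
gripper_force: 44.1
head mm [ 0.8  0.5 98.9] yaw rel -2.0600000000000023 F [-3.11  2.95  7.35] M [0.324 0.388 0.151] j [-0.6   0.4   0.59  2.15 -0.36  0.68  1.42] 10.9
```

```bash
python3 -m jog '[{"fingers":0.0,"x":0,"y":0,"z":0,"rx":0,"ry":0,"rz":0.4},{"fingers":0.0,"x":0,"y":0,"z":0,"rx":0,"ry":0,"rz":0.4}]'; python3 hf.py
```

```text
clock: 11.15
tcp_pos: [0.4839, -0.0053, 0.0989]
orientation: [-0.622, -3.079, -0.003]
contact_force: [-3.5, 3.1, 6.7]
grip_width: 0.013
gripper_force: 44.1
head mm [ 0.8  0.5 98.9] yaw rel -2.8599999999999994 F [-3.51  3.1   6.7 ] M [0.388 0.405 0.107] j [-0.6   0.4   0.6   2.15 -0.36  0.68  1.41] 11.15
```

```bash
python3 -m jog '[{"fingers":0.0,"x":0,"y":0,"z":0,"rx":0,"ry":0,"rz":0.4},{"fingers":0.0,"x":0,"y":0,"z":0,"rx":0,"ry":0,"rz":0.3}]'; python3 hf.py
```

```text
clock: 11.4
tcp_pos: [0.4839, -0.0053, 0.0989]
orientation: [-0.641, -3.075, -0.003]
contact_force: [-3.5, 2.6, 6.9]
grip_width: 0.0134
gripper_force: 44.1
head mm [ 0.8  0.5 98.9] yaw rel -3.549999999999997 F [-3.5   2.57  6.89] M [0.352 0.423 0.127] j [-0.61  0.4   0.6   2.15 -0.36  0.68  1.4 ] 11.4
```

```bash
python3 -m jog '[{"fingers":0.0,"x":0,"y":0,"z":0,"rx":0,"ry":0,"rz":0.4},{"fingers":0.0,"x":0,"y":0,"z":0,"rx":0,"ry":0,"rz":0.3}]'; python3 hf.py
```

```text
clock: 11.65
tcp_pos: [0.4839, -0.0053, 0.0989]
orientation: [-0.66, -3.071, -0.003]
contact_force: [-1.9, 2.4, 8.0]
grip_width: 0.0134
gripper_force: 44.1
head mm [ 0.8  0.5 98.9] yaw rel -4.260000000000005 F [-1.88  2.38  7.95] M [0.295 0.397 0.102] j [-0.61  0.41  0.6   2.15 -0.36  0.68  1.39] 11.65
```

```bash
python3 -m jog '[{"fingers":0.0,"x":0,"y":0,"z":0,"rx":0,"ry":0,"rz":0.3},{"fingers":0.0,"x":0,"y":0,"z":0,"rx":0,"ry":0,"rz":0.2}]'; python3 hf.py
```

```text
clock: 11.9
tcp_pos: [0.4839, -0.0053, 0.0989]
orientation: [-0.673, -3.068, -0.003]
contact_force: [-3.6, 2.2, 8.0]
grip_width: 0.0134
gripper_force: 44.1
head mm [ 0.8  0.5 98.9] yaw rel -4.760000000000005 F [-3.65  2.2   7.96] M [0.348 0.414 0.111] j [-0.61  0.41  0.61  2.15 -0.37  0.69  1.39] 11.9
```

```bash
python3 -m jog '[{"fingers":0.0,"x":0,"y":0,"z":0,"rx":0,"ry":0,"rz":0.3},{"fingers":0.0,"x":0,"y":0,"z":0,"rx":0,"ry":0,"rz":0.3}]'; python3 hf.py
```

```text
clock: 12.15
tcp_pos: [0.4839, -0.0053, 0.0989]
orientation: [-0.689, -3.065, -0.003]
contact_force: [-2.7, 2.1, 7.6]
grip_width: 0.0129
gripper_force: 44.1
head mm [ 0.8  0.5 98.9] yaw rel -5.359999999999999 F [-2.71  2.07  7.61] M [0.291 0.459 0.092] j [-0.61  0.41  0.61  2.15 -0.37  0.69  1.38] 12.15
```

```bash
python3 -m jog '[{"fingers":0.0,"x":0,"y":0,"z":0,"rx":0,"ry":0,"rz":0.3},{"fingers":0.0,"x":0,"y":0,"z":0,"rx":0,"ry":0,"rz":0.2}]'; python3 hf.py
```

```text
clock: 12.4
tcp_pos: [0.4839, -0.0054, 0.0989]
orientation: [-0.702, -3.062, -0.003]
contact_force: [-2.6, 2.6, 6.9]
grip_width: 0.0134
gripper_force: 44.2
head mm [ 0.8  0.4 98.9] yaw rel -5.840000000000003 F [-2.65  2.62  6.93] M [0.333 0.436 0.228] j [-0.61  0.41  0.61  2.15 -0.37  0.69  1.37] 12.4
```

```bash
python3 -m jog '[{"fingers":0.0,"x":0,"y":0,"z":0,"rx":0,"ry":0,"rz":0.2},{"fingers":0.0,"x":0,"y":0,"z":0,"rx":0,"ry":0,"rz":0.2},{"fingers":0.0,"x":0,"y":0,"z":0,"rx":0,"ry":0,"rz":0}]'; python3 hf.py
```

```text
clock: 12.78
tcp_pos: [0.4839, -0.0054, 0.0989]
orientation: [-0.712, -3.059, -0.003]
contact_force: [-2.9, 2.5, 7.3]
grip_width: 0.0133
gripper_force: 44.3
head mm [ 0.8  0.4 98.9] yaw rel -6.200000000000003 F [-2.86  2.48  7.3 ] M [0.304 0.45  0.358] j [-0.61  0.41  0.61  2.15 -0.37  0.69  1.36] 12.775
```

```bash
python3 -m jog '[{"fingers":0.0,"x":0,"y":0,"z":0,"rx":0,"ry":0,"rz":0.2},{"fingers":0.0,"x":0,"y":0,"z":0,"rx":0,"ry":0,"rz":0.2},{"fingers":0.0,"x":0,"y":0,"z":0,"rx":0,"ry":0,"rz":0.1},{"fingers":0.0,"x":0,"y":0,"z":0,"rx":0,"ry":0,"rz":0}]'; python3 hf.py
```

```text
clock: 13.28
tcp_pos: [0.4839, -0.0054, 0.0989]
orientation: [-0.724, -3.056, -0.002]
contact_force: [-3.0, 2.2, 7.9]
grip_width: 0.0136
gripper_force: 45.0
head mm [ 0.8  0.4 98.9] yaw rel -6.659999999999997 F [-3.03  2.2   7.92] M [0.262 0.484 0.558] j [-0.62  0.41  0.62  2.15 -0.37  0.69  1.36] 13.275
```

```bash
python3 -m jog '[{"fingers":0.0,"x":0,"y":0,"z":0,"rx":0,"ry":0,"rz":0.2},{"fingers":0.0,"x":0,"y":0,"z":0,"rx":0,"ry":0,"rz":0},{"fingers":0.0,"x":0,"y":0,"z":0,"rx":0,"ry":0,"rz":0},{"fingers":0.0,"x":0,"y":0,"z":0,"rx":0,"ry":0,"rz":0}]'; python3 hf.py
```

```text
clock: 13.78
tcp_pos: [0.4838, -0.0053, 0.0989]
orientation: [-0.729, -3.055, -0.002]
contact_force: [-2.9, 2.8, 8.1]
grip_width: 0.0132
gripper_force: 45.4
head mm [ 0.7  0.4 98.9] yaw rel -6.850000000000001 F [-2.88  2.75  8.1 ] M [0.296 0.469 0.686] j [-0.62  0.41  0.62  2.15 -0.37  0.69  1.36] 13.775
```

Home is held at about 7 N. Release the knob and go to the ball.

```bash
python3 -m jog '[{"fingers":0.05,"x":0,"y":0,"z":0,"rx":0,"ry":0,"rz":0},{"fingers":0.05,"x":0,"y":0,"z":0,"rx":0,"ry":0,"rz":0},{"fingers":0.05,"x":0,"y":0,"z":0,"rx":0,"ry":0,"rz":0},{"fingers":0.05,"x":0,"y":0,"z":-0.05,"rx":0,"ry":0,"rz":0},{"fingers":0.05,"x":0,"y":0,"z":-0.05,"rx":0,"ry":0,"rz":0},{"fingers":0.05,"x":0,"y":0,"z":0,"rx":0,"ry":0,"rz":-6.9},{"fingers":0.05,"x":0,"y":0,"z":0,"rx":0,"ry":0,"rz":0}]'; python3 hf.py; python3 - <<'E'
from meas import *
C=cal("wrist");P,d=r.grab_frame("wrist");cv2.imwrite("pics/w3.png",P[:,:,::-1]);measure(P,d,C)
E
python3 -m jog '[{"fingers":0.05,"x":-0.0284,"y":-0.0275,"z":0,"rx":0,"ry":0,"rz":0},{"fingers":0.05,"x":-0.0284,"y":-0.0275,"z":0,"rx":0,"ry":0,"rz":0},{"fingers":0.05,"x":-0.0284,"y":-0.0275,"z":0,"rx":0,"ry":0,"rz":0},{"fingers":0.05,"x":0,"y":0,"z":0,"rx":0,"ry":0,"rz":0},{"fingers":0.05,"x":0,"y":0,"z":0,"rx":0,"ry":0,"rz":0}]'; python3 hf.py
```

```text
clock: 14.65
tcp_pos: [0.4839, -0.0058, 0.1981]
orientation: [0.549, 3.093, 0.001]
contact_force: [-0.0, -0.2, -0.0]
grip_width: 0.0503
gripper_force: 0.0
head mm [  0.9  -0.  198.1] yaw rel -0.10999999999999943 F [-0.02 -0.24 -0.03] M [-0.024 -0.002 -0.044] j [-0.73  0.23  0.71  2.07 -0.2   0.9   1.32] 14.65
base [ 0.482  -0.0057] [0.1871 0.1866] 70.0784683227539 z 0.036
lug n 254 [0.4702 0.0736 0.0583]
ball n 0 0
bar n 1308 [ 0.4836 -0.0057] [0.0144 0.0571] 64.45037078857422 pca deg 154.8 0.1297
clock: 15.32
tcp_pos: [0.5348, -0.1121, 0.1968]
orientation: [-0.549, -3.091, 0.0]
contact_force: [-0.8, 0.2, 0.2]
grip_width: 0.0503
gripper_force: 0.0
head mm [ 85.1 -82.5 196.8] yaw rel -0.14000000000000057 F [-0.82  0.19  0.2 ] M [-0.012  0.005 -0.001] j [-0.48  0.37  0.72  1.94 -0.29  0.95  1.6 ] 15.325
```

```bash
python3 -m jog '[{"fingers":0.05,"x":0,"y":0,"z":0.039,"rx":0,"ry":0,"rz":0},{"fingers":0.05,"x":0,"y":0,"z":0.037,"rx":0,"ry":0,"rz":0},{"fingers":0.05,"x":0,"y":0,"z":0,"rx":0,"ry":0,"rz":0},{"fingers":0.05,"x":0,"y":0.011,"z":0,"rx":0,"ry":0,"rz":0},{"fingers":0.05,"x":0,"y":0.011,"z":0,"rx":0,"ry":0,"rz":0},{"fingers":0.05,"x":0,"y":0.011,"z":0,"rx":0,"ry":0,"rz":0},{"fingers":0.05,"x":0,"y":0.011,"z":0,"rx":0,"ry":0,"rz":0},{"fingers":0.05,"x":0,"y":0,"z":0,"rx":0,"ry":0,"rz":0}]'; python3 hf.py
python3 -m jog '[{"fingers":0.05,"x":0,"y":0,"z":0,"rx":0,"ry":0,"rz":0},{"fingers":0.05,"x":0,"y":0,"z":0,"rx":0,"ry":0,"rz":0},{"fingers":0.05,"x":0,"y":0,"z":-0.045,"rx":0,"ry":0,"rz":0},{"fingers":0.05,"x":0,"y":0,"z":-0.045,"rx":0,"ry":0,"rz":0},{"fingers":0.05,"x":0.0425,"y":0.019,"z":0,"rx":0,"ry":0,"rz":0},{"fingers":0.05,"x":0.0425,"y":0.019,"z":0,"rx":0,"ry":0,"rz":0},{"fingers":0.05,"x":0,"y":0,"z":0,"rx":0,"ry":0,"rz":5.2},{"fingers":0.05,"x":0,"y":0,"z":0,"rx":0,"ry":0,"rz":0}]'; python3 hf.py; python3 - <<'E'
from meas import *
C=cal("wrist");P,d=r.grab_frame("wrist");cv2.imwrite("pics/w4.png",P[:,:,::-1]);measure(P,d,C)
E
```

```text
clock: 16.32
tcp_pos: [0.5512, -0.0698, 0.1219]
orientation: [0.543, 3.094, 0.001]
contact_force: [-0.8, -0.1, -0.4]
grip_width: 0.0498
gripper_force: 0.0
head mm [ 86.1 -37.1 121.9] yaw rel 0.06999999999999318 F [-0.77 -0.13 -0.42] M [-0.019  0.034 -0.009] j [-0.48  0.49  0.64  1.97 -0.4   0.81  1.61] 16.325
clock: 17.32
tcp_pos: [0.4837, -0.0064, 0.2119]
orientation: [0.686, 3.066, 0.001]
contact_force: [-0.0, -0.2, 0.2]
grip_width: 0.0505
gripper_force: 0.0
head mm [  1.   -0.6 211.9] yaw rel -5.209999999999994 F [-0.01 -0.17  0.2 ] M [-0.025 -0.027 -0.055] j [-0.78  0.22  0.77  2.06 -0.19  0.93  1.23] 17.325
base [ 0.4828 -0.0056] [0.1876 0.1879] 70.0386734008789 z 0.036
lug n 240 [0.4703 0.0738 0.0584]
ball n 466 (array([ 0.5491, -0.0633,  0.1426]), array([ 0.5611, -0.055 ,  0.1485]))
bar n 1148 [ 0.4833 -0.0055] [0.0134 0.0563] 64.69343566894531 pca deg 155.0 0.1298
```

View pics/w4.png

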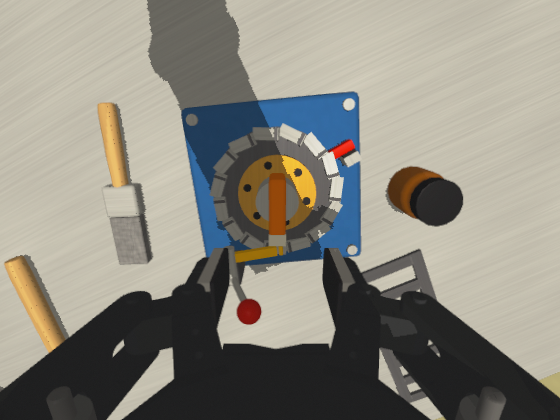

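The pawl is back down (yellow arm on the ring at (255,255), ball at (248,312)), the lug is at the stop, and the spindle is at about -0.09. Re-grip the knob and advance the first click.

```bash
python3 -m jog '[{"fingers":0.05,"x":0.0007,"y":0.0005,"z":0.04,"rx":0,"ry":0,"rz":0},{"fingers":0.05,"x":0,"y":0,"z":0.04,"rx":0,"ry":0,"rz":0},{"fingers":0.05,"x":0,"y":0,"z":0.032,"rx":0,"ry":0,"rz":0},{"fingers":0.05,"x":0,"y":0,"z":0,"rx":0,"ry":0,"rz":0},{"fingers":0.0,"x":0,"y":0,"z":0,"rx":0,"ry":0,"rz":0},{"fingers":0.0,"x":0,"y":0,"z":0,"rx":0,"ry":0,"rz":0},{"fingers":0.0,"x":0,"y":0,"z":0,"rx":0,"ry":0,"rz":0},{"fingers":0.0,"x":0,"y":0,"z":0,"rx":0,"ry":0,"rz":0}]' 40; python3 -m jog '[{"fingers":0.0,"x":0,"y":0,"z":0,"rx":0,"ry":0,"rz":0},{"fingers":0.0,"x":0,"y":0,"z":0,"rx":0,"ry":0,"rz":0}]'; python3 hf.py
```

```text
clock: 18.38
tcp_pos: [0.4846, -0.0057, 0.1012]
orientation: [0.686, 3.063, 0.002]
contact_force: [-1.5, -0.5, 7.4]
grip_width: 0.0131
gripper_force: 40.2
clock: 18.62
tcp_pos: [0.4847, -0.0057, 0.1012]
orientation: [0.686, 3.063, 0.002]
contact_force: [-0.5, -0.1, 7.1]
grip_width: 0.0136
gripper_force: 40.2
head mm [  1.6   0.4 101.2] yaw rel -5.239999999999995 F [-0.54 -0.05  7.05] M [-0.147  0.16   0.066] j [-0.65  0.41  0.66  2.15 -0.4   0.69  1.41] 18.625
```

```bash
python3 -m jog '[{"fingers":0.0,"x":0,"y":0,"z":0,"rx":0,"ry":0,"rz":-3},{"fingers":0.0,"x":0,"y":0,"z":0,"rx":0,"ry":0,"rz":-4},{"fingers":0.0,"x":0,"y":0,"z":0,"rx":0,"ry":0,"rz":-4},{"fingers":0.0,"x":0,"y":0,"z":0,"rx":0,"ry":0,"rz":-4},{"fingers":0.0,"x":0,"y":0,"z":0,"rx":0,"ry":0,"rz":-4},{"fingers":0.0,"x":0,"y":0,"z":0,"rx":0,"ry":0,"rz":-3},{"fingers":0.0,"x":0,"y":0,"z":0,"rx":0,"ry":0,"rz":-2},{"fingers":0.0,"x":0,"y":0,"z":0,"rx":0,"ry":0,"rz":0}]'; python3 hf.py; python3 -m jog '[{"fingers":0.0,"x":0,"y":0,"z":0,"rx":0,"ry":0,"rz":0},{"fingers":0.0,"x":0,"y":0,"z":0,"rx":0,"ry":0,"rz":0},{"fingers":0.0,"x":0,"y":0,"z":0,"rx":0,"ry":0,"rz":0},{"fingers":0.0,"x":0,"y":0,"z":0,"rx":0,"ry":0,"rz":0}]'; python3 hf.py
```

```text
clock: 19.62
tcp_pos: [0.4848, -0.0052, 0.1012]
orientation: [0.033, 3.138, 0.002]
contact_force: [0.1, 1.1, 5.7]
grip_width: 0.0131
gripper_force: 40.2
head mm [  1.6   0.9 101.2] yaw rel 18.799999999999997 F [0.09 1.12 5.66] M [0.213 0.096 0.054] j [-0.56  0.39  0.55  2.15 -0.32  0.68  1.75] 19.625
clock: 20.12
tcp_pos: [0.4848, -0.0052, 0.1012]
orientation: [0.033, 3.139, 0.002]
contact_force: [-0.1, 0.1, 6.3]
grip_width: 0.0131
gripper_force: 40.2
head mm [  1.6   0.9 101.2] yaw rel 18.790000000000006 F [-0.13  0.15  6.25] M [0.177 0.11  0.03 ] j [-0.56  0.39  0.55  2.15 -0.32  0.68  1.75] 20.125
```

```bash
python3 - <<'E'
from meas import *
C=cal("wrist");P,d=r.grab_frame("wrist");cv2.imwrite("pics/w5.png",P[:,:,::-1]);W=measure(P,d,C)
E
```

```text
base [ 0.4822 -0.006 ] [0.1882 0.1874] 70.14241027832031 z 0.036
lug n 450 [0.4384 0.0609 0.0575]
ball n 0 0
bar n 4466 [ 0.4833 -0.0033] [0.0571 0.0379] 20.956647872924805 pca deg 178.9 0.1296
```

View pics/w5.png

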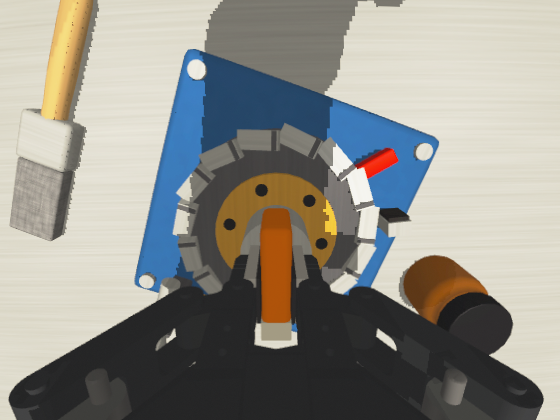

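The lug at (380,163) has moved off the stop at (395,222) by about 24°, and the bar reads 18.9° (0.33 rad), so click 1 is done. Click 2, then click 3, with pauses.

```bash
python3 -m jog '[{"fingers":0.0,"x":0,"y":0,"z":0,"rx":0,"ry":0,"rz":-3},{"fingers":0.0,"x":0,"y":0,"z":0,"rx":0,"ry":0,"rz":-4},{"fingers":0.0,"x":0,"y":0,"z":0,"rx":0,"ry":0,"rz":-4},{"fingers":0.0,"x":0,"y":0,"z":0,"rx":0,"ry":0,"rz":-4},{"fingers":0.0,"x":0,"y":0,"z":0,"rx":0,"ry":0,"rz":-4},{"fingers":0.0,"x":0,"y":0,"z":0,"rx":0,"ry":0,"rz":-3},{"fingers":0.0,"x":0,"y":0,"z":0,"rx":0,"ry":0,"rz":-2},{"fingers":0.0,"x":0,"y":0,"z":0,"rx":0,"ry":0,"rz":0}]'; python3 -m jog '[{"fingers":0.0,"x":0,"y":0,"z":0,"rx":0,"ry":0,"rz":0},{"fingers":0.0,"x":0,"y":0,"z":0,"rx":0,"ry":0,"rz":0},{"fingers":0.0,"x":0,"y":0,"z":0,"rx":0,"ry":0,"rz":0},{"fingers":0.0,"x":0,"y":0,"z":0,"rx":0,"ry":0,"rz":0}]'; python3 hf.py; python3 - <<'E'
from meas import *
C=cal("wrist");P,d=r.grab_frame("wrist");W=measure(P,d,C)
E
```

```text
clock: 21.18
tcp_pos: [0.4847, -0.0046, 0.1012]
orientation: [-0.621, 3.077, 0.002]
contact_force: [-0.2, 2.7, 6.8]
grip_width: 0.0136
gripper_force: 40.2
clock: 21.68
tcp_pos: [0.4847, -0.0047, 0.1012]
orientation: [-0.621, 3.077, 0.001]
contact_force: [-0.6, 2.0, 6.1]
grip_width: 0.0136
gripper_force: 40.2
head mm [  1.3   1.4 101.2] yaw rel 42.81 F [-0.65  2.01  6.07] M [0.479 0.151 0.048] j [-0.48  0.37  0.44  2.14 -0.25  0.67  2.1 ] 21.675
base [ 0.482 -0.006] [0.1875 0.187 ] 70.02930450439453 z 0.036
lug n 460 [0.4147 0.0368 0.0576]
ball n 0 0
bar n 4469 [ 0.484  -0.0076] [0.0569 0.0379] 1.7635393142700195 pca deg -157.1 0.1296
```

```bash
python3 -m jog '[{"fingers":0.0,"x":0,"y":0,"z":0,"rx":0,"ry":0,"rz":-3},{"fingers":0.0,"x":0,"y":0,"z":0,"rx":0,"ry":0,"rz":-4},{"fingers":0.0,"x":0,"y":0,"z":0,"rx":0,"ry":0,"rz":-4},{"fingers":0.0,"x":0,"y":0,"z":0,"rx":0,"ry":0,"rz":-4},{"fingers":0.0,"x":0,"y":0,"z":0,"rx":0,"ry":0,"rz":-4},{"fingers":0.0,"x":0,"y":0,"z":0,"rx":0,"ry":0,"rz":-3},{"fingers":0.0,"x":0,"y":0,"z":0,"rx":0,"ry":0,"rz":-2},{"fingers":0.0,"x":0,"y":0,"z":0,"rx":0,"ry":0,"rz":0}]'; python3 -m jog '[{"fingers":0.0,"x":0,"y":0,"z":0,"rx":0,"ry":0,"rz":0},{"fingers":0.0,"x":0,"y":0,"z":0,"rx":0,"ry":0,"rz":0},{"fingers":0.0,"x":0,"y":0,"z":0,"rx":0,"ry":0,"rz":0},{"fingers":0.0,"x":0,"y":0,"z":0,"rx":0,"ry":0,"rz":0}]'; python3 hf.py; python3 - <<'E'
from meas import *
C=cal("wrist");P,d=r.grab_frame("wrist");W=measure(P,d,C)
E
```

```text
clock: 22.72
tcp_pos: [0.4844, -0.0043, 0.1012]
orientation: [-1.248, 2.88, 0.001]
contact_force: [-1.0, 4.5, 6.0]
grip_width: 0.0138
gripper_force: 40.3
clock: 23.22
tcp_pos: [0.4844, -0.0042, 0.1012]
orientation: [-1.247, 2.88, 0.001]
contact_force: [-1.7, 3.1, 6.8]
grip_width: 0.0134
gripper_force: 40.3
head mm [  0.9   1.7 101.2] yaw rel 66.83000000000001 F [-1.73  3.08  6.8 ] M [0.827 0.387 0.094] j [-0.39  0.36  0.33  2.14 -0.19  0.67  2.45] 23.225
base [ 0.4825 -0.0061] [0.1882 0.1873] 70.0378189086914 z 0.0359
lug n 613 [0.4037 0.0055 0.058 ]
ball n 2225 (array([ 0.5474, -0.0656,  0.1415]), array([ 0.5592, -0.0553,  0.148 ]))
bar n 4461 [ 0.4819 -0.004 ] [0.0575 0.0381] 68.3294906616211 pca deg 47.0 0.1295
```

Spindle is at 67° (1.17 rad). Release, lift clear and verify.

```bash
python3 -m jog '[{"fingers":0.045,"x":0,"y":0,"z":0,"rx":0,"ry":0,"rz":0},{"fingers":0.045,"x":0,"y":0,"z":0,"rx":0,"ry":0,"rz":0},{"fingers":0.045,"x":0,"y":0,"z":0,"rx":0,"ry":0,"rz":0},{"fingers":0.045,"x":0,"y":0,"z":-0.04,"rx":0,"ry":0,"rz":0},{"fingers":0.045,"x":0,"y":0,"z":-0.05,"rx":0,"ry":0,"rz":0},{"fingers":0.045,"x":0,"y":0,"z":-0.05,"rx":0,"ry":0,"rz":0},{"fingers":0.045,"x":0,"y":0,"z":0,"rx":0,"ry":0,"rz":0},{"fingers":0.045,"x":0,"y":0,"z":0,"rx":0,"ry":0,"rz":0}]'; python3 - <<'E'
from meas import *
C=cal("wrist");P,d=r.grab_frame("wrist");cv2.imwrite("pics/w6.png",P[:,:,::-1]);W=measure(P,d,C)
E
```

```text
clock: 24.28
tcp_pos: [0.483, -0.0057, 0.2393]
orientation: [1.246, -2.883, -0.0]
contact_force: [0.1, -0.6, -0.1]
grip_width: 0.0451
gripper_force: 0.0
base [ 0.4828 -0.0065] [0.1875 0.1872] 69.95867156982422 z 0.0359
lug n 191 [0.4037 0.0059 0.0586]
ball n 454 (array([ 0.5494, -0.066 ,  0.1433]), array([ 0.5602, -0.0562,  0.1479]))
bar n 975 [ 0.4837 -0.0057] [0.0567 0.014 ] 46.772396087646484 pca deg 46.8 0.1296
```

View pics/w6.png

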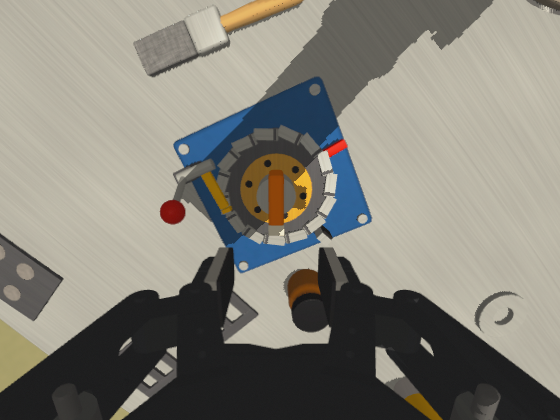

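The pawl is down (yellow arm at (215,193), ball at (172,212)), the bar is at 66.8° (1.166 rad), and the gripper is clear of everything.

```bash
python3 -c "
from bench import r
print(r.hand_in())"
```

```text
the job is handed in; nothing more can be done
None
```

I've handed the job in; no verdict came back. The lug was held home at an estimated 7 N with the pawl clear, and the knob then advanced three paused clicks. It now sits at about 1.17 rad with the pawl down and the gripper clear.

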